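# Clamp a copper tube for brazing with a fold-out crank

## Robot

A 7-joint arm with a two-finger parallel gripper is mounted at the origin on the work surface. World frame = base frame: x ahead of the robot, y to its left, z up, the work surface at z = 0. Lengths are in m, angles in rad, forces in N, time in s.
With the tool pointing down it reaches from about 0.4 to 0.875 m from the base axis. Payload 6.5 kg.
Tool frame: the origin (TCP) lies at the very end of the fingers, on their centre line; the grasp point (between the pads) lies 19 mm behind it; z points along the fingers, y is the line along which they close (so a half turn about z gives the same grasp; the last joint's range is limited). The gripper opens to 88 mm and grips with 3 to 60 N. Pads are 18 mm wide; open, the fingers measure 123 mm over their backs; the gripper's body (75 mm by 187 mm) begins 45 mm behind the grasp point.
Start: joints at [1.237, 0.536, -0.004, 1.538, 0.003, 1.067, -0.071], TCP at [0.172, -0.627, 0.239] pointing down, gripper open.
Joint ranges: [-2.7, 2.7], [-0.37, 2.16], [-1.27, 1.26], [0.24, 2.4], [-1.31, 4.45], [0.19, 1.91], [-2.76, 2.76]. Speed limits (rad/s): [2.39, 2.39, 3.14, 3.14, 3.14, 3.14, 3.14].

## Interface

Orientations are given as a unit quaternion [x, y, z, w].
In Python, from bench import manip gives the robot as it stands.
- The arm moves only by the shell command python3 -m crank 'ROWS' [OPENING] [FORCE]. ROWS is JSON, a list of rows, each a list of 2 entries, a list of its own where there are three numbers: the shift along the tool's x, y, z in cm, then the turn, a rotation vector about the tool's x, y, z in rad. In form: [[[dx, dy, dz], [wx, wy, wz]], ...]. A call has 1 to 8 rows; each row shifts and turns the commanded pose from where the row before left it, along the tool's axes as they then stand; what a row does not reach is not made up. A row lasts 1/10 s, in which the tool goes at most 50 mm and 8.59 degrees, less where a joint would pass 70% of its speed; a pose out of reach is approached as far as the arm can. A call with a gripper value outside its range is refused whole. OPENING is the closure, from -1 (fully open) to 1 (shut), so that 0 is half open, set as the call begins (- or left out, the last holds). The fingers move at their own pace and stop on an object; FORCE is the grip in N (left out, the last holds). Time passes only in rows, so rows that do not move let the fingers close. It gives the time, the measured TCP pose, the force, the opening and the grip force at its end, in the units of the state.
- manip.read_state(): the state, without advancing time (a new reading comes with each control period).
- manip.grab_frame(name): name is "side" or "top"; returns a dict with "color" (480x640x3 uint8, red, green, blue), "z_map" (480x640 float32, m along the optical axis (not along the pixel's ray), 0 where there is no reading), "camera_matrix" (3x3 intrinsics, pixels), "view" (4x4, takes a point from world to camera coordinates). Camera axes: x right, y down, z forward; pixel columns grow to the right and rows downward; lengths in m; the calibration is good to about 2 mm. A picture is of the moment at which its call begins.
- manip.job_done(): hands the job in; it is judged then, once.
The state is a dict: "time": time; "joints": joint angles; "joint_vel": joint speeds; "tau": joint torques, N m; "eef_pos": TCP position; "tool_rot": TCP orientation; "contact_force": force on the tool from outside, world axes, zero at the start; "ft_torque": the same for the moment, N m; "width": finger opening in m; "grasp_force": force on a finger pad.
Only numpy, scipy, OpenCV 4.12 (cv2) and the standard library are available. Lean on these libraries where they do the work, as an engineer would, in place of code of your own. Each camera call takes 0.05 s, during which the arm holds its last target. There are 200 camera calls.

## Task

Lay the long copper tube in the cradle of the bench clamp, across both saddles and roughly centred. Unfold the clamp's crank handle until it stands upright before turning the crank at all, then crank clockwise as far as it goes so that the jaw grips the tube. Leave the tube clamped, the handle standing up, and everything else on the bench where it is.

Things in the scene. Friction and masses are not known exactly. Their poses are not given: they have to be found in the camera images.
- tube: the task's tube: straight copper, 28 mm outside diameter, 220 mm long, about 0.17 kg, lying loose on the bench (the only long tube; the offcut is 90 mm). Origin at its middle on its axis, 14 mm above the bench; its y axis runs along the tube (either way round is the same).
- clamp: the fixed bench clamp: steel base plate 250 x 150 x 12 mm with a two-saddle cradle at one end and a 70 x 70 mm gearbox (top 75 mm above the bench) with the folding crank at the other. Origin: base centre at bench height. x axis level, from cradle to gearbox (the closing jaw moves along -x); y level, along the lying tube; z up.
- cradle (a point): where the tube's axis centre belongs, 54 mm above the bench; axes as the clamp's. Saddles at y = +-55 mm, each 22 mm along y, flat floors 14 mm below this point; tall back stop at x = -17 mm (top 16 mm above this point), low lip at x = +17 mm (top 8 mm below), so 3 mm play each way. Between the saddles, 88 mm along y, it is open for fingers from x = -60 to +55 mm, down to 42 mm below.
- jaw: moving jaw: a steel fork, two prongs over the saddles at the tube's height. Origin and axes are the clamp's when fully open, and move with the jaw. Open, the prong faces stand 32 mm from the cradle point along +x; each rad of crank moves the jaw 5 mm towards the tube. It meets the tube at about 4.2 rad; then a spring presses, 2.5 N/mm, about 10 N at the stop.
- crank_axis (a point): point on the crank's upright turning axis, 160 mm along +x from the cradle point, 116 mm above the bench, at the height of the handle's fold hinge. The gearbox below (70 x 70 mm) has its top 41 mm lower.
- crank (a joint): turn of the crank in rad: 0 fully open, grows clockwise seen from above, solid stop at 5.0. Starts between 0 and 1.2. Stays where it is left (friction 0.12 N m). The arm points to +1.0 rad (anticlockwise from the cradle's x axis) at 0, so to 1.0 minus this value.
- handle (a joint): fold of the crank handle in rad: 0 folded flat, lying back along the arm towards the crank axis; 1.57 upright, its working position, against a stop. Stays where it is left (friction 0.06 N m). Starts between 0 and 0.3.
- handle_hinge (a point): the handle's fold hinge at the end of the crank arm, 80 mm from the crank axis, 116 mm above the bench; hinge axis level and square to the arm. The arm is a flat bar 14 mm wide and 9 mm thick, its top 10 mm below the hinge, its underside 22 mm above the gearbox.
- handle_grip (a point): point on the handle's axis 50 mm from its fold hinge, where to hold it. The handle is 72 mm long from the hinge; its black sleeve is a round bar 18 mm in diameter, from 15 to 71 mm from the hinge, and spins freely on its own axis. When folded, fingers can straddle it and the arm below it.
- offcut: bystander: short copper offcut, 28 mm diameter, 90 mm long, lying on the bench; origin at its middle, on its axis, y along it.
- elbow: bystander: copper elbow fitting, 50 mm legs; origin at its corner.
- collar: bystander: brass collar, 44 mm outside diameter, 30 mm high; origin under its centre.
- jar: bystander: white jar with a black cap, 60 mm diameter, 75 mm high; origin under its centre.
- wrench: bystander: steel wrench lying flat; origin under its middle.
- screwdriver: bystander: screwdriver with a black handle; origin under its middle.
- hammer: bystander: hammer lying flat; origin under its middle.
Not all that is in view belongs to the job. What is shaped like the tube but blue or green is not meant.

How it is judged:
On the way:
1. the crank handle stands upright, with the crank not yet turned (at most about half a radian from its start by accident) (value of joint handle above 1.35 rad and distance of handle_hinge from where it was at the start of the episode below 0.04 m), for 0.2 s.
At the end, for the whole second after the job is handed in: The long tube lies at rest in both saddles (centred within 35 mm along its length, within 8 mm across and 6 mm in height, within 0.06 rad of the cradle's line), gripped by the jaw with more than 3 N, the crank within 0.25 rad of its closed stop and the handle still upright (over 1.25 rad) (y of tube in the frame of cradle between -0.035 and 0.035 m and x of tube in the frame of cradle between -0.008 and 0.004 m and z of tube in the frame of cradle between -0.005 and 0.006 m and angle between the y axis of tube and the y axis of cradle, either way round below 0.06 rad and value of joint crank above 4.75 rad and value of joint handle above 1.25 rad and contact force between jaw and tube above 3 N and linear speed of tube below 0.02 m/s); the robot touches nothing.
It fails at once if a bystander is moved more than 40 mm (distance of any of offcut, elbow, collar, jar, wrench, screwdriver, hammer from where it was at the start of the episode above 0.04 m).
It also fails if it takes over 56 s, if anything falls off the work surface, if the arm or the gripper's body presses on something with over 40 N, if the wrist force passes 120 N, or if a joint passes its speed limit or range.

## Working session

There is one attempt and no reset: what is moved stays moved. The work goes in short steps, Python scripts to look and compute and a shell command to move; the robot and the scene stay as the last step left them, time stands still between calls to the robot, and variables do not carry over. Pictures are saved under pics/ and viewed, at most 10 in all, crops included, and the job is handed in when it is done.

```bash
ls; mkdir -p pics; python3 - <<'E'
from bench import manip
import cv2,numpy as np
s=manip.read_state(); print({k:np.round(v,3) for k,v in s.items()})
for n in("top","side"):
    f=manip.grab_frame(n); np.savez(f"{n}0.npz",**f); cv2.imwrite(f"pics/{n}0.png",f["color"][...,::-1])
    print(n,f["camera_matrix"].round(1).tolist(),f["view"].round(3).tolist())
E
```

```text
pics
{'time': np.float64(0.0), 'joints': array([ 1.237,  0.537, -0.004,  1.539,  0.003,  1.067, -0.071]), 'joint_vel': array([ 0.001,  0.001, -0.   ,  0.   ,  0.   ,  0.   ,  0.   ]), 'tau': array([-1.0000e-03, -5.7099e+01,  9.9100e-01, -2.5160e+01, -5.6000e-02,
        1.8000e-02,  0.0000e+00]), 'eef_pos': array([ 0.172, -0.626,  0.238]), 'tool_rot': array([ 0.991,  0.134, -0.   , -0.001]), 'contact_force': array([-1.172,  0.041, -0.733]), 'ft_torque': array([-0.038, -0.054,  0.016]), 'grasp_force': np.float64(0.0), 'width': np.float64(0.088)}
top [[470.2, 0.0, 317.2], [0.0, 470.2, 239.3], [0.0, 0.0, 1.0]] [[0.029, -1.0, -0.005, -0.008], [-0.998, -0.029, -0.051, 0.547], [0.051, 0.007, -0.999, 1.248], [0.0, 0.0, 0.0, 1.0]]
side [[585.0, 0.0, 322.9], [0.0, 585.0, 235.1], [0.0, 0.0, 1.0]] [[0.996, -0.088, 0.016, -0.54], [-0.051, -0.703, -0.71, 0.097], [0.074, 0.706, -0.704, 1.441], [0.0, 0.0, 0.0, 1.0]]
```

View pics/top0.png

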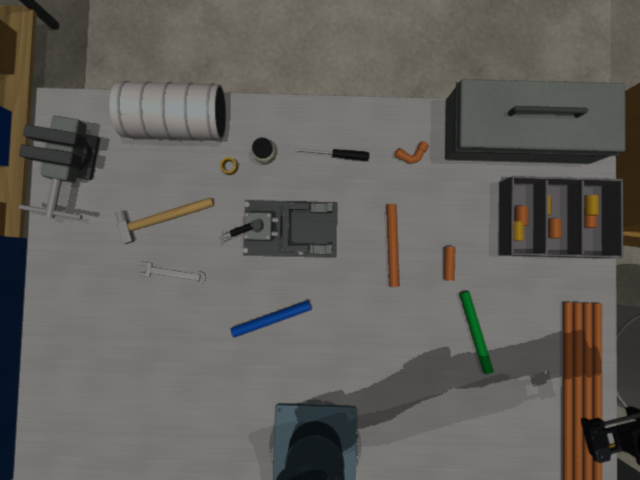

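View pics/side0.png

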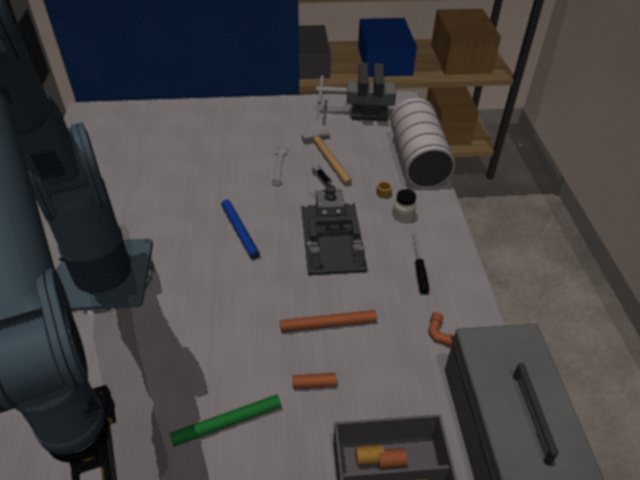

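Candidates in the top view: copper tube (392,245), short offcut (449,263), long stock pile (582,390), blue (271,318), green (477,332). The one at (392,245) is the only loose copper tube of about 220 mm. The clamp is at (290,228), with its cradle to the right (world -y) and the folded crank at (240,232). I'll measure these and confirm in a crop.

```bash
cat > h.py <<'E'
import numpy as np,cv2
def cloud(f):
    K,V,z=f["camera_matrix"],f["view"],f["z_map"].astype(float)
    v,u=np.mgrid[:480,:640]
    p=np.stack([(u-K[0,2])/K[0,0]*z,(v-K[1,2])/K[1,1]*z,z],-1)
    return (p-V[:3,3])@V[:3,:3]
def ray(f,uv,h):
    K,V=f["camera_matrix"],f["view"]; uv=np.atleast_2d(uv).astype(float)
    d=np.c_[(uv-K[:2,2])/[K[0,0],K[1,1]],np.ones(len(uv))]@V[:3,:3]
    c=-V[:3,:3].T@V[:3,3]
    return c+d*((h-c[2])/d[:,2])[:,None]
def proj(f,P):
    q=np.atleast_2d(P)@f["view"][:3,:3].T+f["view"][:3,3]
    q=q@f["camera_matrix"].T; return q[:,:2]/q[:,2:]
def orange(f):
    h=cv2.cvtColor(f["color"],cv2.COLOR_RGB2HSV)
    return cv2.inRange(h,(3,110,70),(17,255,255))
E
python3 - <<'E'
from h import *
T=dict(np.load("top0.npz"));S=dict(np.load("side0.npz"))
for n,f in(("top",T),("side",S)):
    cs,_=cv2.findContours(orange(f),0,1)
    for c in cs:
        if cv2.contourArea(c)<150: continue
        r=cv2.minAreaRect(c); b=cv2.boxPoints(r)
        e=[(b[i]+b[(i+1)%4])/2 for i in range(4)]
        a,bb=(e[0],e[2]) if np.hypot(*(e[0]-e[2]))>np.hypot(*(e[1]-e[3])) else (e[1],e[3])
        P=ray(f,[a,bb],.014); d=P[1]-P[0]
        print(n,np.round(r[0]),"mid",P.mean(0).round(4),"len",np.linalg.norm(d).round(3),"ang",np.arctan2(d[1],d[0]).round(3))
for n,f in(("top",T),("side",S)):
    P=cloud(f); m=(P[...,0]>.4)&(P[...,0]<.66)&(P[...,1]>-.08)&(P[...,1]<.23)
    for lo,hi in((.007,.018),(.034,.046),(.06,.069),(.07,.08),(.085,.1),(.1,.112),(.112,.14)):
        k=m&(P[...,2]>lo)&(P[...,2]<hi); q=P[k]
        if len(q)>8:
            r=cv2.minAreaRect(q[:,:2].astype(np.float32)); print(n,lo,len(q),np.round(r[0],4),np.round(r[1],4),round(r[2],2),q[:,2].mean().round(4))
c=T["color"][185:300,205:465]; cv2.imwrite("pics/c0.png",cv2.resize(c[...,::-1],None,fx=3,fy=3,interpolation=2))
E
```

```text
top [588. 460.] mid [-0.0083 -0.7162  0.014 ] len 0.1 ang 3.142
top [598. 360.] mid [ 0.2491 -0.7413  0.014 ] len 0.3 ang 3.141
top [588. 361.] mid [ 0.2471 -0.7163  0.014 ] len 0.303 ang 3.142
top [578. 391.] mid [ 0.1694 -0.69    0.014 ] len 0.457 ang -3.141
top [568. 390.] mid [ 0.1699 -0.6638  0.014 ] len 0.459 ang -3.139
top [449. 263.] mid [ 0.4929 -0.3467  0.014 ] len 0.089 ang 3.12
top [556. 228.] mid [ 0.5973 -0.6295  0.014 ] len 0.051 ang -3.138
top [522. 216.] mid [ 0.627  -0.5383  0.014 ] len 0.051 ang -3.134
top [392. 245.] mid [ 0.5381 -0.1937  0.014 ] len 0.22 ang -3.085
top [412. 153.] mid [ 0.7871 -0.2415  0.014 ] len 0.092 ang 1.88
side [392. 457.] mid [ 0.627  -0.5205  0.014 ] len 0.053 ang 3.06
side [314. 380.] mid [ 0.4924 -0.3432  0.014 ] len 0.089 ang 3.13
side [438. 330.] mid [ 0.7821 -0.2366  0.014 ] len 0.09 ang -1.415
side [328. 320.] mid [ 0.5368 -0.1909  0.014 ] len 0.22 ang -3.087
side [471. 147.] mid [1.0427 0.4366 0.014 ] len 0.134 ang -3.113
side [331. 159.] mid [0.6015 0.4096 0.014 ] len 0.239 ang -1.244
side [448.  78.] mid [1.0713 0.8536 0.014 ] len 0.468 ang 3.141
side [343.  64.] mid [0.7029 0.9843 0.014 ] len 0.321 ang -1.735
top 0.007 3139 [0.5266 0.0765] [0.2509 0.304 ] 1.66 0.0123
top 0.034 257 [0.5835 0.0777] [0.1983 0.1332] 83.3 0.0404
top 0.06 644 [0.575  0.0841] [0.2271 0.127 ] 89.31 0.0655
top 0.07 617 [0.5736 0.084 ] [0.1287 0.2243] 0.23 0.0746
top 0.1 101 [0.5639 0.1899] [0.0269 0.0874] 19.72 0.1068
top 0.112 189 [0.5572 0.2018] [0.0194 0.0706] 24.9 0.1242
side 0.007 2366 [0.5551 0.0819] [0.1855 0.2578] 0.32 0.0117
side 0.034 178 [0.5727 0.0689] [0.2007 0.1313] 89.78 0.0408
side 0.06 690 [0.5728 0.0685] [0.1323 0.2008] 0.31 0.0649
side 0.07 426 [0.5723 0.0859] [0.1265 0.2266] 0.22 0.0745
side 0.085 33 [0.5532 0.1867] [0.0208 0.0865] 31.26 0.0953
side 0.1 116 [0.5629 0.19  ] [0.0291 0.0886] 19.28 0.1057
side 0.112 130 [0.5547 0.199 ] [0.0191 0.0711] 25.17 0.1226
```

View pics/c0.png

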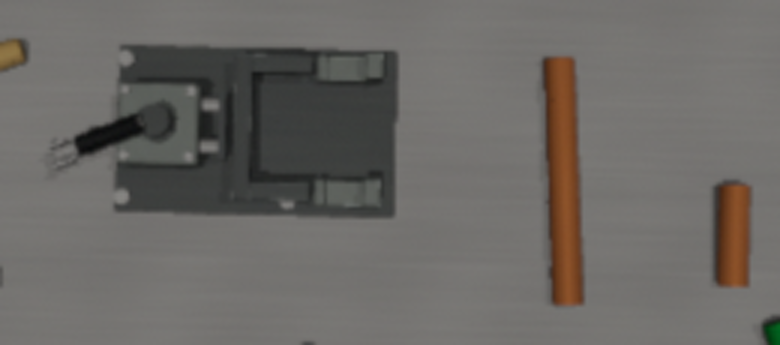

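The crop shows the long tube at crop (563,180) and the short offcut at (733,235), so (392,245) is the right one. The saddles are at crop (345,67) and (345,192), the gearbox at (158,122), and the handle hinge is near (65,155). Next I'll work out the clamp frame and the crank.

```bash
python3 - <<'E'
from h import *
F={n:dict(np.load(n+"0.npz")) for n in("top","side")}
def rect(q,tag):
    q=q[:,:2]
    if len(q)<8: print(tag,len(q)); return
    r=cv2.minAreaRect(q.astype(np.float32)); 
    print(tag,len(q),"c",np.round(r[0],4),np.round(r[1],4),round(r[2],1),"x",np.percentile(q[:,0],[1,99]).round(4),"y",np.percentile(q[:,1],[1,99]).round(4))
for n,f in F.items():
    P=cloud(f); X,Y,Z=P[...,0],P[...,1],P[...,2]
    m=(X>.45)&(X<.7)&(Y>-.08)&(Y<.25)
    k=(m&(Z>.0065)).astype(np.uint8)
    nl,l,st,_=cv2.connectedComponentsWithStats(k); b=1+np.argmax(st[1:,4]); k=l==b
    rect(P[k&(Z<.017)],n+" base")
    rect(P[k&(Z>.07)&(Z<.08)&(Y>.12)],n+" gbox")
    rect(P[k&(Z>.055)&(Z<.075)&(Y<.0)&(X>.575)],n+" stopA")
    rect(P[k&(Z>.055)&(Z<.075)&(Y<.0)&(X<.575)],n+" stopB")
    rect(P[k&(Z>.034)&(Z<.048)&(Y<.03)&(X>.575)],n+" floorA")
    rect(P[k&(Z>.034)&(Z<.048)&(Y<.03)&(X<.575)],n+" floorB")
    q=P[m&(Z>.113)&(Z<.15)]; c=q.mean(0); u,s,v=np.linalg.svd(q-c); t=(q-c)@v[0]
    print(n,"handle c",c.round(4),"dir",v[0].round(3),"ends",(c+v[0]*t.min()).round(4),(c+v[0]*t.max()).round(4))
    q=P[m&(Z>.083)&(Z<.112)]; print(n,"arm mean",q.mean(0).round(4)); 
f=F["top"]
c=np.array([[120,45],[397,52],[394,216],[115,210]])/3+[205,185]-.33
print("base corners",ray(f,c,.012).round(4).tolist())
c=np.array([[120,82],[198,82],[198,164],[120,162]])/3+[205,185]-.33
print("gbox corners",ray(f,c,.075).round(4).tolist())
E
```

```text
top base 3085 c [0.5755 0.0814] [0.1522 0.2489] 0.4 x [0.5003 0.6484] y [-0.0411  0.2022]
top gbox 529 c [0.5737 0.1618] [0.0671 0.0696] 1.4 x [0.54   0.6073] y [0.1271 0.1951]
top stopA 52 c [ 0.6287 -0.0215] [0.02   0.0131] 1.9 x [0.6188 0.6387] y [-0.0283 -0.0148]
top stopB 52 c [ 0.5201 -0.0219] [0.0207 0.0129] 1.7 x [0.5097 0.5306] y [-0.0286 -0.0154]
top floorA 130 c [6.292e-01 3.000e-04] [0.0535 0.0222] 89.2 x [0.6186 0.6402] y [-0.023   0.0268]
top floorB 133 c [0.5202 0.0064] [0.0212 0.0394] 1.9 x [0.5092 0.5308] y [-0.0135  0.0262]
top handle c [0.5556 0.2052 0.1234] dir [-0.376  0.923 -0.086] ends [0.5699 0.1699 0.1267] [0.5405 0.2422 0.1199]
top arm mean [0.57   0.1691 0.1056]
side base 2382 c [0.5726 0.0823] [0.1505 0.2573] 0.3 x [0.4983 0.6461] y [-0.0431  0.2034]
side gbox 388 c [0.5721 0.1613] [0.07  0.075] 1.2 x [0.5379 0.6061] y [0.125 0.194]
side stopA 73 c [ 0.6282 -0.0217] [0.0195 0.0226] 79.7 x [0.6172 0.6394] y [-0.0316 -0.012 ]
side stopB 80 c [ 0.5182 -0.0218] [0.0208 0.0223] 90.0 x [0.5073 0.5293] y [-0.0322 -0.0136]
side floorA 96 c [ 0.6271 -0.0009] [0.0213 0.0614] 0.5 x [0.6163 0.6378] y [-0.0305  0.0276]
side floorB 85 c [ 0.5179 -0.0007] [0.0221 0.0611] 0.8 x [0.507  0.5292] y [-0.0309  0.0276]
side handle c [0.5542 0.2009 0.1219] dir [ 0.362 -0.931  0.049] ends [0.5366 0.2461 0.1195] [0.5678 0.1658 0.1237]
side arm mean [0.5626 0.1773 0.1026]
base corners [[0.6486, 0.2072, 0.012], [0.6494, -0.0423, 0.012], [0.502, -0.0437, 0.012], [0.5, 0.2062, 0.012]]
gbox corners [[0.6086, 0.1957, 0.075], [0.6105, 0.129, 0.075], [0.5404, 0.1266, 0.075], [0.5401, 0.1931, 0.075]]
```

```bash
cat > go.py <<'E'
import sys,numpy as np
from scipy.spatial.transform import Rotation as R
from bench import manip
x,y,z,yaw=map(float,sys.argv[1:5]); s=manip.read_state()
A=R.from_quat(s["tool_rot"]); p=np.array(s["eef_pos"])
B=R.from_matrix(np.c_[[np.cos(yaw),np.sin(yaw),0],[np.sin(yaw),-np.cos(yaw),0],[0,0,-1]])
print("t",round(float(s["time"]),2),"pos",p.round(4),"j",np.round(s["joints"],2))
print("turn",(A.inv()*B).as_rotvec().round(3),"then shift cm",(100*B.inv().apply(np.array([x,y,z])-p)).round(2))
E
python3 go.py .5375 -.192 .12 .056
```

```text
t 0.1 pos [ 0.1718 -0.6263  0.238 ] j [ 1.24  0.54 -0.    1.54  0.    1.07 -0.07]
turn [-0.001  0.     0.212] then shift cm [ 38.94 -41.32  11.8 ]
```

```bash
python3 -m crank '[[[0,0,0],[0,0,0.106]],[[0,0,0],[0,0,0.106]],[[2.8,-2.95,0],[0,0,0]],[[2.8,-2.95,0],[0,0,0]],[[2.8,-2.95,0],[0,0,0]],[[2.8,-2.95,0],[0,0,0]],[[2.8,-2.95,0],[0,0,0]],[[2.8,-2.95,0],[0,0,0]]]' -0.3 20
python3 -m crank '[[[2.8,-2.95,0],[0,0,0]],[[2.8,-2.95,0],[0,0,0]],[[2.8,-2.95,0],[0,0,0]],[[2.8,-2.95,0],[0,0,0]],[[2.8,-2.95,0],[0,0,0]],[[2.8,-2.95,0],[0,0,0]],[[2.8,-2.95,0],[0,0,0]],[[0,0,0],[0,0,0]]]'
python3 go.py .5375 -.192 .005 .056
```

```text
time: 0.9
eef_pos: [0.3306, -0.4391, 0.2385]
tool_rot: [1.0, 0.028, -0.0, -0.0]
contact_force: [1.4, -0.2, 0.1]
width: 0.0571
grasp_force: 0.0
time: 1.7
eef_pos: [0.5177, -0.2172, 0.2385]
tool_rot: [0.999, 0.033, 0.001, -0.002]
contact_force: [0.2, 0.2, -0.7]
width: 0.0574
grasp_force: 0.0
t 1.7 pos [ 0.5177 -0.2172  0.2385] j [ 0.43  0.39 -0.14  1.77  0.06  0.98 -1.24]
turn [-0.003 -0.002  0.009] then shift cm [ 2.12 -2.4  23.35]
```

```bash
python3 -m crank '[[[2.1,-2.4,0],[0,0,0.009]],[[0,0,4],[0,0,0]],[[0,0,4],[0,0,0]],[[0,0,4],[0,0,0]],[[0,0,4],[0,0,0]],[[0,0,3],[0,0,0]],[[0,0,0],[0,0,0]],[[0,0,0],[0,0,0]]]'
python3 go.py .5375 -.192 .005 .056
```

```text
time: 2.5
eef_pos: [0.5334, -0.1989, 0.049]
tool_rot: [1.0, 0.023, -0.0, -0.0]
contact_force: [-0.4, 0.7, 1.0]
width: 0.0574
grasp_force: 0.0
t 2.5 pos [ 0.5334 -0.1989  0.049 ] j [ 0.36  0.67 -0.11  1.86  0.12  0.62 -1.35]
turn [-0.     0.001 -0.01 ] then shift cm [ 0.45 -0.66  4.4 ]
```

```bash
python3 -m crank '[[[0.4,-0.65,0],[0,0,-0.01]],[[0,0,0],[0,0,0]],[[0,0,2],[0,0,0]],[[0,0,1.5],[0,0,0]],[[0,0,0.8],[0,0,0]],[[0,0,0],[0,0,0]],[[0,0,0],[0,0,0]]]'
python3 -m crank '[[[0,0,0],[0,0,0]],[[0,0,0],[0,0,0]],[[0,0,0],[0,0,0]],[[0,0,0],[0,0,0]],[[0,0,0],[0,0,0]],[[0,0,0],[0,0,0]]]' 1 25
python3 -m crank '[[[0,0,-2],[0,0,0]],[[0,0,-4],[0,0,0]],[[0,0,-4],[0,0,0]],[[0,0,-2],[0,0,0]],[[0,0,0],[0,0,0]],[[0,0,0],[0,0,0]]]'
python3 go.py .5735 .002 .12 0.004
```

```text
time: 3.2
eef_pos: [0.5375, -0.1919, 0.0059]
tool_rot: [1.0, 0.028, 0.0, 0.0]
contact_force: [-0.5, 0.6, 0.3]
width: 0.0575
grasp_force: 0.0
time: 3.8
eef_pos: [0.5376, -0.192, 0.006]
tool_rot: [1.0, 0.028, 0.0, 0.0]
contact_force: [-0.6, 0.8, 3.1]
width: 0.0273
grasp_force: 25.0
time: 4.4
eef_pos: [0.5368, -0.1916, 0.1251]
tool_rot: [1.0, 0.028, -0.0, -0.0]
contact_force: [0.0, -0.1, -1.6]
width: 0.0273
grasp_force: 25.0
t 4.4 pos [ 0.5368 -0.1916  0.1251] j [ 0.36  0.55 -0.13  1.83  0.1   0.76 -1.34]
turn [-0.     0.001  0.053] then shift cm [  3.74 -19.35   0.51]
```

```bash
python3 -m crank '[[[0,0,0],[0,0,0.053]],[[0.6,-3.2,0],[0,0,0]],[[0.6,-3.2,0],[0,0,0]],[[0.6,-3.2,0],[0,0,0]],[[0.6,-3.2,0],[0,0,0]],[[0.6,-3.2,0],[0,0,0]],[[0.7,-3.3,0],[0,0,0]],[[0,0,0],[0,0,0]]]'
python3 -m crank '[[[0,0,0],[0,0,0]],[[0,0,0],[0,0,0]]]'
python3 go.py .5735 .002 .12 0.004
python3 - <<'E'
from h import *; from bench import manip
for n in("top","side"):
    f=manip.grab_frame(n); np.savez(n+"1.npz",**f); P=cloud(f); m=(orange(f)>0)&(P[...,2]>.08)&(abs(P[...,1])<.1)
    q=P[m]; c=q.mean(0); v=np.linalg.svd(q-c)[2][0]; v*=np.sign(v[0]); t=(q-c)@v
    print(n,len(q),"x",np.percentile(q[:,0],[.5,99.5]).round(4),"y",np.percentile(q[:,1],[1,50,99]).round(4),"ztop",np.percentile(q[:,2],95).round(4),"dir",v.round(3))
E
```

```text
time: 5.2
eef_pos: [0.5729, 0.0081, 0.1237]
tool_rot: [1.0, 0.006, -0.001, -0.002]
contact_force: [0.7, 0.3, -1.6]
width: 0.0272
grasp_force: 25.0
time: 5.4
eef_pos: [0.5725, -0.0001, 0.1243]
tool_rot: [1.0, 0.001, -0.001, 0.001]
contact_force: [-0.1, 0.1, -1.2]
width: 0.0275
grasp_force: 25.0
t 5.4 pos [ 5.725e-01 -1.000e-04  1.243e-01] j [ 0.02  0.56 -0.13  1.82  0.1   0.77 -1.73]
turn [ 0.001  0.003 -0.002] then shift cm [ 0.1  -0.21  0.43]
top 100 x [0.4827 0.6815] y [-0.0127 -0.0007  0.0117] ztop 1.2745 dir [ 0.167  0.    -0.986]
side 532 x [0.4635 0.679 ] y [-0.017  -0.0077  0.0088] ztop 0.1483 dir [ 1.    -0.005 -0.012]
```

```bash
python3 -m crank '[[[0.1,-0.2,0],[0,0,0]],[[0,0,2],[0,0,0]],[[0,0,2],[0,0,0]],[[0,0,1.5],[0,0,0]],[[0,0,1],[0,0,0]],[[0,0,0],[0,0,0]],[[0,0,0],[0,0,0]]]'
python3 go.py .5735 .002 .046 0.004
```

```text
time: 6.2
eef_pos: [0.5749, 0.0033, 0.061]
tool_rot: [1.0, 0.002, 0.0, -0.0]
contact_force: [-0.5, 0.4, -1.4]
width: 0.0272
grasp_force: 25.0
t 6.2 pos [0.5749 0.0033 0.061 ] j [ 0.01  0.66 -0.12  1.84  0.12  0.65 -1.75]
turn [-0. -0. -0.] then shift cm [-0.14  0.13  1.5 ]
```

```bash
python3 -m crank '[[[0,0.1,0],[0,0,0]],[[0,0,0],[0,0,0]],[[0,0,0.7],[0,0,0]],[[0,0,0.4],[0,0,0]],[[0,0,0.3],[0,0,0]],[[0,0,0],[0,0,0]],[[0,0,0],[0,0,0]]]'
python3 go.py .5735 .002 .046 0.004
```

```text
time: 6.9
eef_pos: [0.5745, 0.0024, 0.0465]
tool_rot: [1.0, 0.002, -0.0, -0.0]
contact_force: [-0.7, -0.5, -0.6]
width: 0.0269
grasp_force: 25.0
t 6.9 pos [0.5745 0.0024 0.0465] j [ 0.01  0.68 -0.12  1.85  0.13  0.62 -1.76]
turn [-0.  0. -0.] then shift cm [-0.1   0.04  0.05]
```

```bash
python3 -m crank '[[[0,0,0.15],[0,0,0]],[[0,0,0.1],[0,0,0]],[[0,0,0],[0,0,0]],[[0,0,0],[0,0,0]]]'
python3 -m crank '[[[0,0,0],[0,0,0]],[[0,0,0],[0,0,0]],[[0,0,0],[0,0,0]],[[0,0,0],[0,0,0]]]' -0.1
python3 -m crank '[[[0,0,-1],[0,0,0]],[[0,0,-3],[0,0,0]],[[0,0,-4],[0,0,0]],[[0,0,-4],[0,0,0]],[[0,0,-4],[0,0,0]],[[0,0,0],[0,0,0]],[[0,0,0],[0,0,0]]]'
python3 - <<'E'
from h import *; from bench import manip
for n in("top","side"):
    f=manip.grab_frame(n); np.savez(n+"2.npz",**f); P=cloud(f); m=(orange(f)>0)&(P[...,2]>.03)&(P[...,2]<.1)&(abs(P[...,1])<.1)
    q=P[m]; c=q.mean(0); v=np.linalg.svd(q-c)[2][0]; v*=np.sign(v[0])
    print(n,len(q),"x",np.percentile(q[:,0],[.5,99.5]).round(4),"y",np.percentile(q[:,1],[1,50,99]).round(4),"ztop",np.percentile(q[:,2],95).round(4),"dir",v.round(3))
cv2.imwrite("pics/s2.png",cv2.resize(f["color"][140:300,240:420,::-1],None,fx=3,fy=3,interpolation=2))
E
python3 go.py .5619 .1894 .25 1.95
```

```text
time: 7.3
eef_pos: [0.5749, 0.0024, 0.0458]
tool_rot: [1.0, 0.002, 0.0, 0.0]
contact_force: [-5.6, -0.7, 15.7]
width: 0.0273
grasp_force: 25.0
time: 7.7
eef_pos: [0.5745, 0.0023, 0.044]
tool_rot: [1.0, 0.002, -0.0, 0.0]
contact_force: [-0.8, -0.1, 0.3]
width: 0.0488
grasp_force: 0.0
time: 8.4
eef_pos: [0.5751, 0.0023, 0.2054]
tool_rot: [1.0, 0.002, 0.001, -0.0]
contact_force: [0.5, 0.1, -0.7]
width: 0.0486
grasp_force: 0.0
t 8.45 pos [0.5741 0.0023 0.204 ] j [ 0.03  0.45 -0.15  1.77  0.08  0.93 -1.72]
turn [-0.     0.    -1.946] then shift cm [17.84  5.79 -4.6 ]<stdin>:4: RuntimeWarning: Mean of empty slice.
  ret = um.true_divide(
Traceback (most recent call last):
IndexError: index -1 is out of bounds for axis 0 with size 0
```

```bash
python3 -m crank '[[[0,0,-2],[0,0,-0.15]],[[0,0,-2],[0,0,-0.15]],[[0,0,0],[0,0,-0.15]],[[0,0,0],[0,0,-0.15]],[[0,0,0],[0,0,-0.15]],[[0,0,0],[0,0,-0.15]],[[0,0,0],[0,0,-0.15]],[[0,0,0],[0,0,-0.15]]]'
python3 -m crank '[[[0,0,0],[0,0,-0.15]],[[0,0,0],[0,0,-0.15]],[[0,0,0],[0,0,-0.15]],[[0,0,0],[0,0,-0.15]],[[0,0,0],[0,0,-0.146]],[[3.5,1.2,0],[0,0,0]],[[3.5,1.2,0],[0,0,0]],[[3.5,1.2,0],[0,0,0]]]'
python3 -m crank '[[[3.5,1.2,0],[0,0,0]],[[3.5,1,0],[0,0,0]],[[0,0,0],[0,0,0]],[[0,0,0],[0,0,0]]]'
python3 - <<'E'
from h import *; from bench import manip
for n in("top","side"):
    f=manip.grab_frame(n); np.savez(n+"2.npz",**f); P=cloud(f); m=(orange(f)>0)&(P[...,2]>.03)&(P[...,2]<.1)&(abs(P[...,1])<.1)
    q=P[m]
    if len(q)>30:
      c=q.mean(0); v=np.linalg.svd(q-c)[2][0]; v*=np.sign(v[0])
      print(n,len(q),"x",np.percentile(q[:,0],[.5,99.5]).round(4),"y",np.percentile(q[:,1],[1,50,99]).round(4),"ztop",np.percentile(q[:,2],95).round(4),"dir",v.round(3))
cv2.imwrite("pics/s2.png",cv2.resize(f["color"][130:300,240:420,::-1],None,fx=3,fy=3,interpolation=2))
E
python3 go.py .5619 .1894 .15 1.95
```

```text
time: 9.25
eef_pos: [0.5734, 0.0023, 0.2423]
tool_rot: [0.822, 0.569, -0.001, -0.001]
contact_force: [-0.8, 0.3, -0.2]
width: 0.0483
grasp_force: 0.0
time: 10.05
eef_pos: [0.568, 0.1139, 0.2423]
tool_rot: [0.562, 0.827, -0.001, -0.001]
contact_force: [0.5, 0.7, -0.5]
width: 0.0485
grasp_force: 0.0
time: 10.45
eef_pos: [0.5626, 0.1869, 0.2426]
tool_rot: [0.56, 0.828, -0.001, -0.001]
contact_force: [-0.1, -0.7, -0.1]
width: 0.0483
grasp_force: 0.0
top 823 x [0.4659 0.6827] y [-0.0113  0.0014  0.0147] ztop 0.0707 dir [ 1.     0.006 -0.001]
side 692 x [0.4671 0.6811] y [-0.0129 -0.0038  0.0117] ztop 0.0696 dir [ 1.     0.006 -0.009]
t 10.55 pos [0.5635 0.1847 0.243 ] j [ 0.04  0.5  -0.59  1.66  0.31  1.07 -0.27]
turn [-0.002  0.001 -0.002] then shift cm [0.5  0.02 9.3 ]
```

View pics/s2.png

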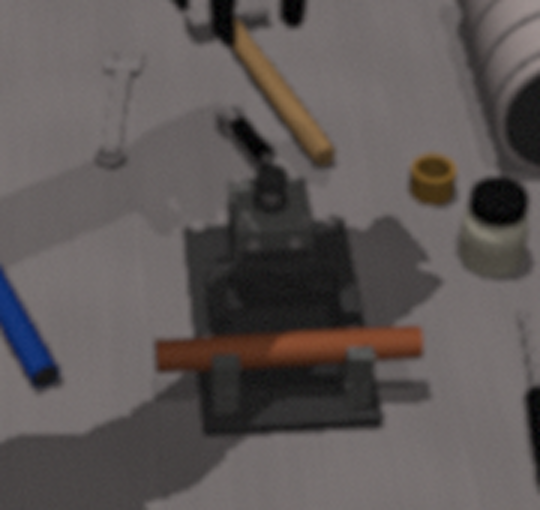

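The tube at crop (290,345) lies across both saddles, with its centre about 1 mm from the cradle. The folded handle at (245,135) hasn't moved. I'll straddle the handle next.

```bash
python3 -m crank '[[[0.5,0,0],[0,0,0]],[[0,0,3],[0,0,0]],[[0,0,3],[0,0,0]],[[0,0,2.5],[0,0,0]],[[0,0,0],[0,0,0]],[[0,0,0],[0,0,0]],[[0,0,0],[0,0,0]]]'
python3 go.py .5619 .1894 .099 1.95
```

```text
time: 11.25
eef_pos: [0.5629, 0.1913, 0.1608]
tool_rot: [0.561, 0.828, 0.001, 0.001]
contact_force: [0.5, 0.5, 0.4]
width: 0.0485
grasp_force: 0.0
t 11.25 pos [0.5629 0.1913 0.1608] j [-0.    0.6  -0.55  1.73  0.38  0.92 -0.33]
turn [ 0.002  0.    -0.001] then shift cm [-0.14 -0.16  6.18]
```

```bash
python3 -m crank '[[[-0.1,-0.1,0],[0,0,0]],[[0,0,2],[0,0,0]],[[0,0,2],[0,0,0]],[[0,0,2.1],[0,0,0]],[[0,0,0],[0,0,0]],[[0,0,0],[0,0,0]]]'
python3 -m crank '[[[0,0,0],[0,0,0]],[[0,0,0],[0,0,0]],[[0,0,0],[0,0,0]],[[0,0,0],[0,0,0]],[[0,0,0],[0,0,0]],[[0,0,0],[0,0,0]]]' 1 8
python3 go.py .5619 .1894 .099 1.95
```

```text
time: 11.85
eef_pos: [0.5617, 0.1899, 0.0991]
tool_rot: [0.561, 0.828, 0.0, 0.0]
contact_force: [-0.6, -0.2, 0.4]
width: 0.0484
grasp_force: 0.0
time: 12.45
eef_pos: [0.5628, 0.1906, 0.099]
tool_rot: [0.561, 0.828, 0.002, 0.001]
contact_force: [4.6, 2.8, 0.3]
width: 0.0174
grasp_force: 7.9
t 12.45 pos [0.5628 0.1906 0.099 ] j [-0.03  0.68 -0.51  1.77  0.44  0.81 -0.38]
turn [ 0.003 -0.    -0.   ] then shift cm [-0.07 -0.13 -0.  ]
```

```bash
python3 -m crank '[[[0.1,0,-0.73],[0,0,0]],[[0.21,0,-0.7],[0,0,0]],[[0.32,0,-0.66],[0,0,0]],[[0.41,0,-0.61],[0,0,0]],[[0,0,0],[0,0,0]]]'
python3 go.py .5619 .1894 .099 1.95
```

```text
time: 12.95
eef_pos: [0.5582, 0.1989, 0.126]
tool_rot: [0.561, 0.828, 0.0, 0.001]
contact_force: [3.1, -2.5, 3.0]
width: 0.0174
grasp_force: 7.8
t 12.95 pos [0.5582 0.1989 0.126 ] j [-0.04  0.64 -0.53  1.76  0.41  0.86 -0.37]
turn [ 0.001  0.001 -0.   ] then shift cm [-1.02 -0.01  2.7 ]
```

```bash
python3 -m crank '[[[0.5,0,-0.54],[0,0,0]],[[0.57,0,-0.46],[0,0,0]],[[0.63,0,-0.37],[0,0,0]],[[0.68,0,-0.27],[0,0,0]],[[0.72,0,-0.16],[0,0,0]],[[0.73,0,-0.05],[0,0,0]],[[0,0,0],[0,0,0]],[[0,0,0],[0,0,0]]]'
python3 go.py .5619 .1894 .099 1.95
python3 - <<'E'
from h import *; from bench import manip
f=manip.grab_frame("side"); np.savez("side3.npz",**f)
cv2.imwrite("pics/s3.png",cv2.resize(f["color"][130:270,250:430,::-1],None,fx=4,fy=4,interpolation=2))
E
```

```text
time: 13.75
eef_pos: [0.5425, 0.2355, 0.1435]
tool_rot: [0.561, 0.828, -0.0, -0.001]
contact_force: [-0.2, -0.9, 3.4]
width: 0.0177
grasp_force: 8.0
t 13.75 pos [0.5425 0.2355 0.1435] j [-0.09  0.62 -0.54  1.75  0.4   0.89 -0.43]
turn [-0.001 -0.001  0.001] then shift cm [-5.    0.09  4.45]
```

View pics/s3.png

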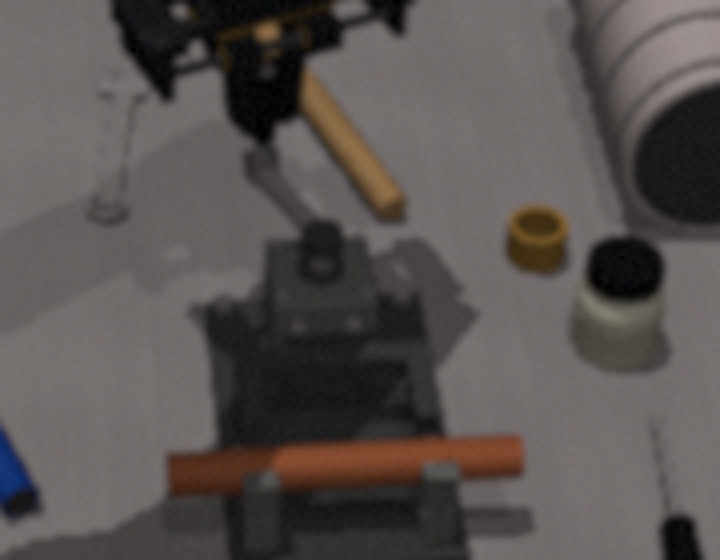

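The handle stands in the fingers. The bare arm is visible from (320,240) to its hinge at (262,165), and the crank hasn't turned. I'll press outward a little against the fold stop to be sure.

```bash
python3 -m crank '[[[0.3,0,0],[0,0,0]],[[0.3,0,0],[0,0,0]],[[0,0,0],[0,0,0]],[[0,0,0],[0,0,0]],[[0,0,0],[0,0,0]]]'
python3 go.py .5434 .2358 .147 1.95
python3 - <<'E'
from h import *; from bench import manip
for n in("top","side"):
    f=manip.grab_frame(n); P=cloud(f); X,Y,Z=P[...,0],P[...,1],P[...,2]
    q=P[(X>.5)&(X<.6)&(Y>.14)&(Y<.28)&(Z>.085)&(Z<.12)]
    if len(q)>5: c=q.mean(0); v=np.linalg.svd(q-c)[2][0]; print(n,len(q),c.round(4),v.round(3),"ang from axis",np.arctan2(-(c[0]-.573),c[1]-.1615).round(3),q.max(0).round(3))
E
```

```text
time: 14.3
eef_pos: [0.5415, 0.2391, 0.1434]
tool_rot: [0.562, 0.827, -0.001, 0.001]
contact_force: [1.6, -6.1, 3.1]
width: 0.0177
grasp_force: 8.0
t 14.3 pos [0.5415 0.2391 0.1434] j [-0.1   0.62 -0.54  1.75  0.4   0.89 -0.44]
turn [-0.001  0.002 -0.001] then shift cm [-0.37  0.05 -0.36]
top 242 [0.5635 0.1842 0.1066] [-0.393  0.919 -0.022] ang from axis 0.395 [0.586 0.233 0.114]
side 257 [0.5571 0.1924 0.1051] [ 0.404 -0.912 -0.076] ang from axis 0.476 [0.586 0.244 0.12 ]
```

```bash
cat > arc.py <<'E'
import sys,numpy as np
from scipy.spatial.transform import Rotation as R
from bench import manip
s=manip.read_state(); A=R.from_quat(s["tool_rot"]); p=np.array(s["eef_pos"]); c=np.array([.573,.1615,.1435])
d=A.inv().apply(p-c); a=np.arctan2(d[1],d[0]); w=p-c
print("t",s["time"],"alpha",a.round(3),"r",np.hypot(*d[:2]).round(4),"crank~",(1-np.arctan2(-w[0],w[1])).round(3),"z",p[2].round(4),"F tool",A.inv().apply(s["contact_force"]).round(1),"j",np.round(s["joints"],2))
r=float(sys.argv[1]); st=float(sys.argv[2]); n=8
q=np.array([d[:2]]+[[r*np.cos(a+st*i),r*np.sin(a+st*i)] for i in range(1,n+1)])
print((100*np.diff(q,axis=0)).round(2).tolist())
E
python3 arc.py .082 .2
```

```text
t 14.4 alpha -0.008 r 0.0837 crank~ 0.615 z 0.1434 F tool [-6.3 -1.6 -3.2] j [-0.1   0.62 -0.54  1.75  0.4   0.89 -0.44]
[[-0.32, 1.63], [-0.47, 1.57], [-0.77, 1.44], [-1.05, 1.26], [-1.27, 1.03], [-1.45, 0.75], [-1.57, 0.45], [-1.63, 0.13]]
```

```bash
python3 -m crank '[[[-0.3,1.6,0],[0,0,0]],[[-0.5,1.6,0],[0,0,0]],[[-0.8,1.45,0],[0,0,0]],[[-1.05,1.25,0],[0,0,0]],[[0,0,0],[0,0,0]],[[0,0,0],[0,0,0]]]' 1 15
python3 arc.py .082 .2
```

```text
time: 15.0
eef_pos: [0.6058, 0.2394, 0.1436]
tool_rot: [0.561, 0.828, 0.001, -0.0]
contact_force: [3.5, 3.1, -1.8]
width: 0.0172
grasp_force: 15.0
t 15.0 alpha 0.778 r 0.0845 crank~ 1.398 z 0.1436 F tool [1.6 4.4 1.8] j [-0.09  0.71 -0.53  1.58  0.41  0.96 -0.37]
[[-1.44, 0.87], [-1.44, 0.78], [-1.57, 0.47], [-1.63, 0.15], [-1.63, -0.17], [-1.56, -0.49], [-1.43, -0.79], [-1.25, -1.06]]
```

```bash
python3 -m crank '[[[-1.4,0.9,0],[0,0,0]],[[-1.45,0.8,0],[0,0,0]],[[-1.6,0.45,0],[0,0,0]],[[-1.6,0.15,0],[0,0,0]],[[0,0,0],[0,0,0]],[[0,0,0],[0,0,0]]]'
python3 arc.py .082 .2
```

```text
time: 15.6
eef_pos: [0.6507, 0.1897, 0.1437]
tool_rot: [0.562, 0.827, 0.001, 0.001]
contact_force: [8.6, 0.8, -3.7]
width: 0.0175
grasp_force: 15.0
t 15.6 alpha 1.601 r 0.0826 crank~ 2.222 z 0.1437 F tool [-2.4  8.3  3.7] j [-0.02  0.74 -0.51  1.51  0.41  1.   -0.27]
[[-1.62, -0.28], [-1.55, -0.53], [-1.41, -0.83], [-1.22, -1.09], [-0.98, -1.31], [-0.7, -1.48], [-0.39, -1.59], [-0.07, -1.64]]
```

```bash
python3 -m crank '[[[-1.6,0,0],[0,0,0]],[[-1.6,-0.5,0],[0,0,0]],[[-1.45,-0.85,0],[0,0,0]],[[-1.25,-1.1,0],[0,0,0]],[[0,0,0],[0,0,0]],[[0,0,0],[0,0,0]]]'
python3 arc.py .084 .2
python3 - <<'E'
from h import *; from bench import manip
f=manip.grab_frame("side")
cv2.imwrite("pics/s4.png",cv2.resize(f["color"][130:270,250:430,::-1],None,fx=4,fy=4,interpolation=2))
E
```

```text
time: 16.2
eef_pos: [0.6449, 0.126, 0.1434]
tool_rot: [0.561, 0.828, -0.002, -0.002]
contact_force: [-7.9, 3.0, 4.9]
width: 0.0171
grasp_force: 15.0
t 16.2 alpha 2.409 r 0.0802 crank~ 3.03 z 0.1434 F tool [ 5.7 -6.3 -4.8] j [ 0.08  0.72 -0.52  1.56  0.4   0.98 -0.18]
[[-1.28, -1.1], [-0.7, -1.52], [-0.39, -1.63], [-0.05, -1.68], [0.28, -1.65], [0.6, -1.57], [0.9, -1.41], [1.16, -1.21]]
```

View pics/s4.png

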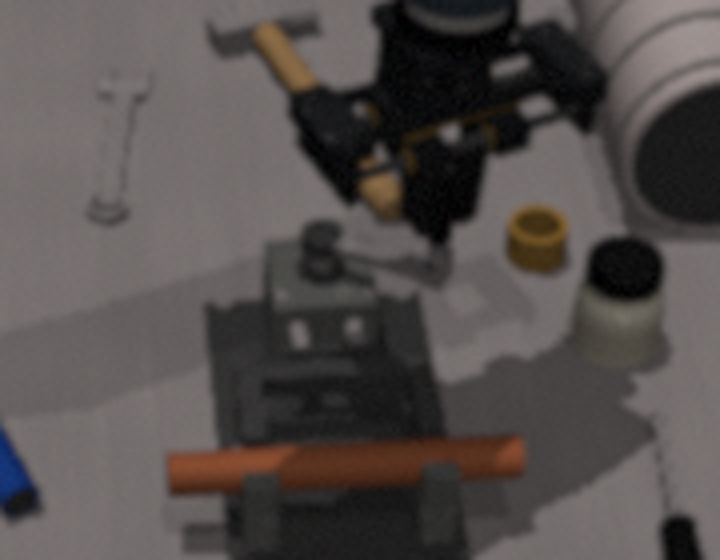

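The handle is upright in the fingers at (437,235), the crank has turned and the tube is undisturbed. I'll keep cranking.

```bash
python3 -m crank '[[[-1,-1.25,0],[0,0,0]],[[-0.75,-1.45,0],[0,0,0]],[[-0.45,-1.55,0],[0,0,0]],[[-0.1,-1.6,0],[0,0,0]],[[0,0,0],[0,0,0]],[[0,0,0],[0,0,0]]]'
python3 arc.py .081 .2
```

```text
time: 16.85
eef_pos: [0.5988, 0.0885, 0.1435]
tool_rot: [0.559, 0.829, 0.001, -0.004]
contact_force: [-6.8, 14.1, -0.7]
width: 0.0175
grasp_force: 15.0
t 16.85 alpha -3.098 r 0.0774 crank~ 3.801 z 0.1435 F tool [15.6 -1.   0.8] j [ 0.17  0.64 -0.54  1.71  0.39  0.91 -0.15]
[[-0.13, -1.62], [0.54, -1.52], [0.84, -1.38], [1.09, -1.19], [1.31, -0.95], [1.47, -0.67], [1.58, -0.36], [1.62, -0.04]]
```

```bash
sed -i 's/.1615,.1435/.1643,.1435/' arc.py; python3 arc.py .0805 .2
```

```text
t 16.85 alpha -3.087 r 0.08 crank~ 3.813 z 0.1435 F tool [15.6 -1.   0.8] j [ 0.17  0.64 -0.54  1.71  0.39  0.91 -0.15]
[[0.2, -1.59], [0.56, -1.51], [0.85, -1.37], [1.1, -1.17], [1.31, -0.93], [1.47, -0.65], [1.57, -0.34], [1.61, -0.03]]
```

```bash
python3 -m crank '[[[0.5,-1.55,0],[0,0,0]],[[0.6,-1.5,0],[0,0,0]],[[0.9,-1.35,0],[0,0,0]],[[1.1,-1.15,0],[0,0,0]],[[0,0,0],[0,0,0]],[[0,0,0],[0,0,0]]]'
python3 arc.py .0805 .15
```

```text
time: 17.45
eef_pos: [0.539, 0.0937, 0.1437]
tool_rot: [0.56, 0.828, 0.002, -0.0]
contact_force: [3.0, 9.7, -7.0]
width: 0.0175
grasp_force: 15.0
t 17.45 alpha -2.312 r 0.0784 crank~ -1.693 z 0.1437 F tool [7.9 6.4 7. ] j [ 0.17  0.55 -0.55  1.87  0.38  0.83 -0.2 ]
[[0.8, -0.9], [1.05, -0.6], [1.13, -0.43], [1.18, -0.26], [1.2, -0.08], [1.2, 0.1], [1.17, 0.28], [1.12, 0.45]]
```

```bash
python3 -m crank '[[[0.9,-0.7,0],[0,0,0]],[[1,-0.5,0],[0,0,0]],[[1.1,-0.4,0],[0,0,0]],[[0,0,0],[0,0,0]],[[0,0,0],[0,0,0]],[[0,0,0],[0,0,0]]]'
python3 arc.py .0795 .1
```

```text
time: 18.05
eef_pos: [0.5142, 0.1133, 0.1437]
tool_rot: [0.561, 0.828, 0.001, 0.001]
contact_force: [4.5, 4.1, -6.1]
width: 0.0174
grasp_force: 15.0
t 18.05 alpha -1.907 r 0.0778 crank~ -1.286 z 0.1437 F tool [2.2 5.7 6.1] j [ 0.14  0.52 -0.56  1.92  0.38  0.8  -0.25]
[[0.71, -0.38], [0.78, -0.15], [0.79, -0.07], [0.79, 0.01], [0.79, 0.09], [0.78, 0.17], [0.76, 0.25], [0.73, 0.32]]
```

```bash
python3 -m crank '[[[0.4,-0.15,0],[0,0,0]],[[0.4,-0.1,0],[0,0,0]],[[0,0,0],[0,0,0]],[[0,0,0],[0,0,0]]]'
python3 arc.py .0795 .1
```

```text
time: 18.45
eef_pos: [0.513, 0.1154, 0.1439]
tool_rot: [0.563, 0.826, 0.001, 0.004]
contact_force: [16.6, -5.2, -13.8]
width: 0.0172
grasp_force: 15.0
t 18.45 alpha -1.879 r 0.0774 crank~ -1.254 z 0.1439 F tool [-10.9  13.4  14. ] j [ 0.13  0.52 -0.56  1.92  0.38  0.8  -0.27]
[[0.7, -0.4], [0.78, -0.13], [0.79, -0.05], [0.79, 0.03], [0.79, 0.11], [0.77, 0.19], [0.75, 0.27], [0.72, 0.34]]
```

```bash
python3 -m crank '[[[-0.4,0.2,0],[0,0,0]],[[0,0,0],[0,0,0]],[[0,0,0],[0,0,0]]]'
python3 arc.py .0795 .1
python3 -m crank '[[[0,0,0],[0,0,0]],[[0,0,0],[0,0,0]],[[0,0,0],[0,0,0]],[[0,0,0],[0,0,0]],[[0,0,-2],[0,0,0]],[[0,0,-3],[0,0,0]],[[0,0,-4],[0,0,0]],[[0,0,-4],[0,0,0]]]' -0.1
python3 -m crank '[[[-4,0,-1],[0,0,0]],[[-4,2,0],[0,0,0]],[[-4,4,0],[0,0,0]],[[-4,4,0],[0,0,0]],[[0,4,0],[0,0,0]],[[0,4,0],[0,0,0]],[[0,0,0],[0,0,0]]]'
python3 arc.py .0795 .1
python3 - <<'E'
from h import *; from bench import manip
for n in("top","side"):
    f=manip.grab_frame(n); np.savez(n+"5.npz",**f); P=cloud(f); X,Y,Z=P[...,0],P[...,1],P[...,2]
    q=P[(orange(f)>0)&(Z>.03)&(Z<.1)&(abs(Y)<.1)]
    if len(q)>30: v=np.linalg.svd(q-q.mean(0))[2][0]; print(n,"tube x",np.percentile(q[:,0],[.5,99.5]).round(4),"y",np.percentile(q[:,1],[1,50,99]).round(4),"ztop",np.percentile(q[:,2],95).round(4),"dir",v.round(3))
    q=P[(X>.46)&(X<.6)&(Y>.06)&(Y<.2)&(Z>.13)&(Z<.2)]
    if len(q)>5: v=np.linalg.svd(q-q.mean(0))[2][0]; print(n,"handle",len(q),q.mean(0).round(4),v.round(3),q.max(0).round(3))
cv2.imwrite("pics/s5.png",cv2.resize(f["color"][130:270,250:430,::-1],None,fx=4,fy=4,interpolation=2))
E
```

```text
time: 18.75
eef_pos: [0.5134, 0.115, 0.1438]
tool_rot: [0.562, 0.827, 0.001, 0.002]
contact_force: [6.8, -0.4, -6.6]
width: 0.0172
grasp_force: 15.0
t 18.75 alpha -1.885 r 0.0773 crank~ -1.262 z 0.1438 F tool [-2.9  6.2  6.6] j [ 0.13  0.52 -0.56  1.92  0.38  0.8  -0.26]
[[0.7, -0.41], [0.78, -0.13], [0.79, -0.05], [0.79, 0.03], [0.79, 0.11], [0.77, 0.19], [0.75, 0.26], [0.72, 0.34]]
time: 19.55
eef_pos: [0.511, 0.1168, 0.2748]
tool_rot: [0.561, 0.828, -0.0, -0.0]
contact_force: [1.5, -0.1, 0.1]
width: 0.0486
grasp_force: 0.0
time: 20.25
eef_pos: [0.7282, 0.043, 0.2815]
tool_rot: [0.56, 0.828, 0.001, -0.001]
contact_force: [-0.8, 0.7, 0.3]
width: 0.0485
grasp_force: 0.0
t 20.25 alpha 2.614 r 0.1967 crank~ 3.234 z 0.2815 F tool [ 1.  -0.5 -0.3] j [ 0.18  0.71 -0.53  1.22  0.34  1.31  0.04]
[[9.76, -6.6], [-0.29, -0.74], [-0.22, -0.76], [-0.14, -0.78], [-0.06, -0.79], [0.02, -0.79], [0.1, -0.79], [0.18, -0.78]]
top tube x [0.4654 0.4982] y [0.0009 0.0087 0.012 ] ztop 0.0678 dir [-0.971 -0.198  0.135]
top handle 61 [0.5136 0.1078 0.1806] [-0.037 -0.191 -0.981] [0.522 0.118 0.192]
side tube x [0.465  0.6808] y [-0.016  -0.0057  0.0152] ztop 0.0694 dir [-1.     0.001  0.003]
side handle 141 [0.5118 0.1056 0.1644] [ 0.012 -0.067 -0.998] [0.52  0.121 0.191]
```

View pics/s5.png

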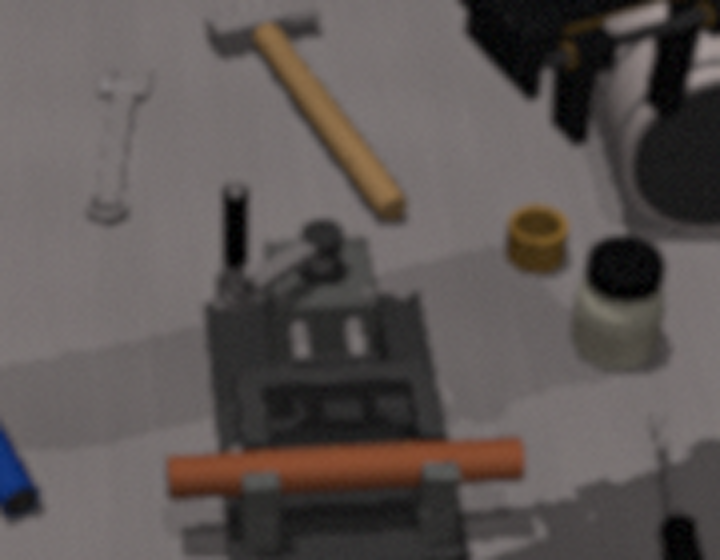

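The handle stands upright at (235,225), the prongs press on the tube, and the tube lies level across both saddles. The crank reads about 4.96 rad, it had reached its stop, and the arm is clear, so I'm handing in.

```bash
python3 -c "
from bench import manip
print(manip.job_done())"
```

```text
the job is handed in; nothing more can be done
None
```

I handed the job in at about 20 s: the tube lies clamped in the cradle, roughly centred, with the crank at its stop (about 4.96 rad by camera) and the handle upright; the bench returned no verdict, and I did not measure the jaw force directly.

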